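# Shim the rocking filter manifold

## Robot

A 6-joint arm with a two-finger parallel gripper is mounted at the origin on the work surface. World frame = base frame: x ahead of the robot, y to its left, z up, the work surface at z = 0. Lengths are in mm, angles in degrees, forces in N, time in s.
With the tool pointing down it reaches from about 300 to 850 mm from the base axis. Payload 4.2 kg.
Tool frame: the origin (TCP) lies at the very end of the fingers, on their centre line; the grasp point (between the pads) lies 19 mm behind it; z points along the fingers, y is the direction in which the jaws open and shut (so a half turn about z gives the same grasp; the last joint's range is limited). The gripper opens to 91 mm and grips with 3 to 60 N. Pads are 32 mm wide; open, the fingers measure 118 mm over their backs; the gripper's body (76 mm by 178 mm) begins 60 mm behind the grasp point.
Start: joints at [-75.459, 18.312, 89.639, -0, 72.044, -1.146], TCP at [155.478, -553.597, 213.976] pointing down, gripper open.
Joint ranges: [-177.97, 177.97], [-48.28, 115.42], [12.27, 149.76], [-77.06, 257.06], [2.81, 150.46], [-146.56, 146.56]. Speed limits (degrees/s): [147.25, 147.25, 180, 180, 180, 180].

## Interface

Orientations are given as [roll, pitch, yaw] about the fixed x, y, z axes, in that order (R = Rz(yaw) Ry(pitch) Rx(roll)).
In Python, from workcell import telemetry, grab_frame, job gives the robot as it stands.
- The arm moves only by the tool drive_tool, never from a script. Its argument "moves" is a list of rows, each an object of numbers: "claw": the closure, from -1 (fully open) to 1 (shut); "dx", "dy", "dz": the shift along the tool's x, y, z in units of 20 mm (1.0 is 20 mm); "yaw": the turn about the tool's z in units of 0.15 rad (1.0 is 0.15 rad). In form: [{"claw": .., "dx": .., "dy": .., "dz": .., "yaw": ..}, ...]. A call has 1 to 5 rows; each row shifts and turns the pose as measured when the row begins, along the tool's axes as they then stand; what a row does not reach is not made up. A row lasts 1/8 s, in which the tool goes at most 62.5 mm and 10.7 degrees, less where a joint would pass 70% of its speed; a pose out of reach is approached as far as the arm can. A call with a number of a shift or a turn outside -1 to 1 is refused whole. A call with a gripper value outside its range is refused whole. The fingers move at their own pace and stop on an object; "grip_force" is the grip in N (left out, the last holds). Time passes only in rows, so rows that do not move let the fingers close. It gives the time, the measured TCP pose, the force and the opening at its end, in the units of the state.
- telemetry.state(): the state, without advancing time (a new reading comes with each control period).
- grab_frame(name): name is "scene" or "top" or "wrist"; returns a dict with "color" (480x640x3 uint8, blue, green, red), "vertical_fov" (degrees; the focal length in pixels is half the picture's height over the tangent of half this angle, whatever the lens; pixels are square), "cx", "cy" (the principal point, pixels), "pose" (4x4, takes a point from camera to world coordinates). Camera axes: x right, y down, z forward; pixel columns grow to the right and rows downward; lengths in mm; the calibration is good to about 2 mm. A picture is of the moment at which its call begins. There is no depth.
- job.job_done(): hands the job in, once; it reports no verdict.
The state is a dict: "time_s": time; "qpos": joint angles; "qvel": joint speeds; "effort": joint torques, N m; "ee_pos": TCP position; "ee_rot": TCP orientation; "force": force on the tool from outside, world axes, zero at the start; "torque": the same for the moment, N m; "gripper_width": finger opening in mm.
Only numpy, scipy, OpenCV 4.12 (cv2) and the standard library are available. Lean on these libraries where they do the work, as an engineer would, in place of code of your own. Each camera call takes 0.05 s, during which the arm holds its last target.

## Task

The three-place filter manifold rocks because the rubber foot at its front left corner has worn short. Lay the tapered metal shim flat on the bench with just its thin end loosely under that foot and let go of it; then tap its thick end in until it is tight under the foot, without jacking the manifold up or shoving it along the bench. Finally press down on the manifold's base plate directly above that foot to prove that the corner no longer rocks, and leave the bottle, dishes and tube rack where they stand.

Things in the scene. Friction and masses are not known exactly. Their poses are not given: they have to be found in the camera images.
- shim_mid (a point): Tapered shim: a loose plain aluminium wedge lying flat, 100 mm long, 24 mm wide, tapering evenly from 13 mm thick at one end (which has a round hole, 9 mm) to 1.5 mm at the other, 45 g, heavier at the thick end. The point is midway along its length and width, 3.6 mm above its flat underside. x axis: along it towards the thin end (thin edge at +50 mm, thick end face at -50 mm), y across it, z up.
- shim_butt (a point): Middle of the shim's thick end face (24 mm wide, 13 mm high), where it is tapped, 6 mm above its underside. Axes as shim_mid. Pushed along the bench the shim slides with under 1 N until it meets the worn foot; then resistance grows by some 2 to 5 N per mm. At 6 to 10 N it is well tight; pushed on with more than about 15 to 20 N it begins to jack the manifold up.
- manifold: Stainless filter manifold, loose on four rubber feet, about 4 kg, 470 mm long, 130 mm deep: header tube with three valves and clear funnels (286 mm high) between two upright end plates. Origin: bench level at its middle; x from front (valve levers, facing the robot) to back, y along it to the robot's left, z up. It stands level on three feet; a press of some 3 N above the fourth rocks it down.
- worn_foot: Worn foot: short rubber disc, 18 mm across, under the manifold's front left corner, 51 mm in front of and 219 mm left of its middle. Origin: centre of its underside, 5 to 7.5 mm above the bench (differs each time); the shim meets its rim when the thin edge is 30 to 52 mm past that rim. The other feet are 14 mm high. Axes as the manifold's.
- flange_edge (a point): Middle of the gap's mouth at the manifold's left end, level with the worn foot: on the end edge of the left base plate, at its underside, 14 mm above the bench and 16 mm from the foot's centre. The shim goes in here towards the manifold's -y (most room for a gripper), or from the front towards its +x (front edge 14 mm from the foot's centre). Axes as the manifold's.
- corner (a point): Pressing place: flat top of the left base plate above the worn foot, 17 mm above the bench. The base plate is 3 mm thick, 46 mm wide (along y) and 130 mm deep, bent out from the upright end plate; that stands 27 mm nearer the middle than this point, is as deep up to 52 mm above the bench, and narrows from there to 56 mm at its top, 128 mm high. Axes as the manifold's.
- media_bottle: Media bottle, loose: clear glass with a blue cap, 66 mm across, 150 mm high. Origin: centre of its underside.
- dish_stack: Stack of four covered culture dishes, loose, handled as one: 90 mm across, 62 mm high. Origin: centre of its underside.
- tube_rack: Orange rack with capped test tubes, loose: 160 mm (its x) by 85 mm (its y), 137 mm high, 0.8 kg. Origin: centre of its underside.
Things that resemble listed ones, but are neither listed nor needed, are in the scene too. What is shaped like the part that bears shim_mid but pink is not meant.

How it is judged (in metres and radians):
On the way, in this order (a step that is already met when the one before it is completed fails the run):
1. the shim lies flat on the bench, let go, with its thin edge under the worn foot (x of worn_foot in the frame of shim_mid between -0.02 and 0.058 m and y of worn_foot in the frame of shim_mid between -0.011 and 0.011 m and height (world z) of shim_mid below 0.006 m and angle between shim_mid's own z axis and vertical below 0.06 rad and contact force between shim and the fingers below 0.05 N), for 0.2 s.
2. the shim is tight: with nothing touching it, it presses on the worn foot with more than 2 N, and the manifold stands level (contact force between shim and worn_foot above 2 N and contact force between shim and the fingers below 0.05 N and angle between manifold's own z axis and vertical below 0.012 rad), for 0.3 s.
3. the corner above the worn foot is pressed down with more than 4 N and does not give (contact force between the fingers and manifold above 4 N and horizontal distance between the grasp point and corner below 0.035 m and angle between manifold's own z axis and vertical below 0.012 rad), for 0.15 s.
At the end, for the whole second after the job is handed in: The shim lies flat on the bench, at rest, within 11 mm of centred under the worn foot and pressing on it with more than 2 N; the manifold stands level to 0.012 rad (0.7 degrees), within 20 mm of where it stood (contact force between shim and worn_foot above 2 N and angle between manifold's own z axis and vertical below 0.012 rad and y of worn_foot in the frame of shim_mid between -0.011 and 0.011 m and height (world z) of shim_mid below 0.006 m and linear speed of shim below 0.01 m/s and distance of manifold from where it was at the start of the episode below 0.02 m); the robot touches nothing.
It fails at once if the manifold shoved more than 20 mm along the bench (distance of manifold from where it was at the start of the episode above 0.02 m).
It fails at once if the bottle moved more than 20 mm (distance of media_bottle from where it was at the start of the episode above 0.02 m).
It fails at once if the dishes moved more than 20 mm (distance of dish_stack from where it was at the start of the episode above 0.02 m).
It fails at once if the tube rack moved more than 20 mm (distance of tube_rack from where it was at the start of the episode above 0.02 m).
It also fails if it takes over 72 s, if anything falls off the work surface, if the arm or the gripper's body presses on something with over 40 N, if the wrist force passes 120 N, or if a joint passes its speed limit or range.

## Working session

There is one attempt and no reset: what is moved stays moved. The work goes in short steps, Python scripts to look and compute and a tool call to move; the robot and the scene stay as the last step left them, time stands still between calls to the robot, and variables do not carry over. Pictures are saved under pics/ and viewed, and the job is handed in when it is done.

Besides the shell and the picture viewer there is one more tool, called after "Emit:" as a command line: name --argument value ..., lists and objects as JSON in quotes. drive_tool: Moves the arm, as the interface text tells. Its arguments: {"type":"object","properties":{"moves":{"type":"array"},"grip_force":{"type":"number"}},"required":["moves"]}

```bash
ls; mkdir -p pics; python3 - <<'E'
from workcell import telemetry, grab_frame
import cv2,numpy as np
s=telemetry.state();print(s)
for n in("scene","top","wrist"):
    f=grab_frame(n);cv2.imwrite(f"pics/{n}0.png",f["color"]);print(n,f["vertical_fov"],f["cx"],f["cy"],np.round(f["pose"],3).tolist())
E
```

```text
pics
{'time_s': 0.0, 'qpos': array([-7.54587517e+01,  1.83515639e+01,  8.97068433e+01,  3.20152003e-04,
        7.20424305e+01, -1.14597944e+00]), 'qvel': array([ 0.06365119, -0.05468034,  0.03222699, -0.02370783,  0.006083  ,
        0.00405203]), 'effort': array([ 1.86351470e-03, -4.12453294e+01, -2.31973815e+01,  7.27668498e-02,
        4.57814592e-02, -1.57572508e-04]), 'ee_pos': array([ 155.34764705, -553.09595571,  213.11808237]), 'ee_rot': array([-1.79899189e+02, -2.32105138e-03,  1.56871267e+01]), 'force': array([ 0.25377782, -0.89198512,  0.52836978]), 'torque': array([-0.06709891,  0.03077543,  0.01027647]), 'gripper_width': 91.12429106033007}
scene 48.38408752653426 315.7532860902814 237.56777006597684 [[0.233, 0.741, -0.629, 1233.196], [0.972, -0.175, 0.154, -226.911], [0.004, -0.648, -0.762, 907.805], [0.0, 0.0, 0.0, 1.0]]
top 51.898372378121934 310.1746155769082 241.9248063551925 [[0.016, -0.997, 0.074, 432.214], [-1.0, -0.014, 0.019, -43.779], [-0.018, -0.074, -0.997, 1211.042], [0.0, 0.0, 0.0, 1.0]]
wrist 61.89092051700127 320.33280299549466 244.26840216966795 [[0.27, -0.928, -0.256, 227.767], [-0.963, -0.261, -0.069, -533.602], [-0.002, 0.265, -0.964, 383.506], [0.0, 0.0, 0.0, 1.0]]
```

View pics/scene0.png

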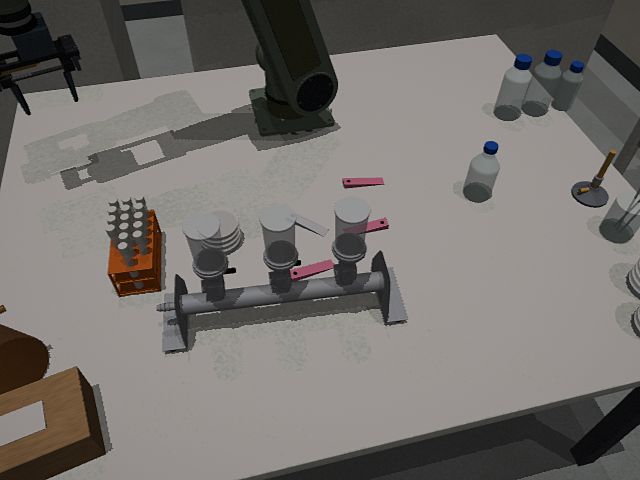

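View pics/top0.png

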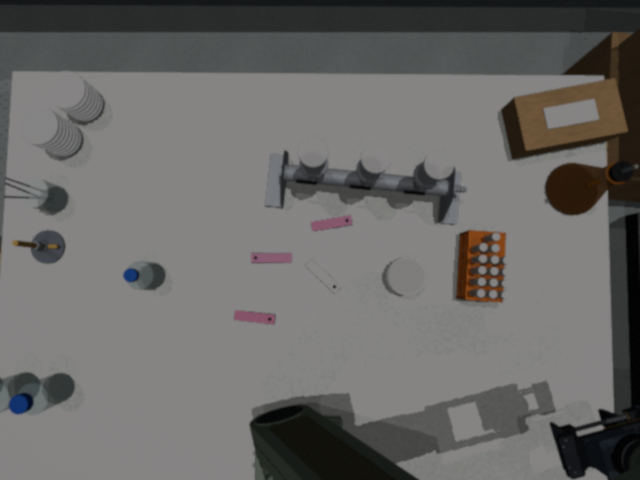

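View pics/wrist0.png

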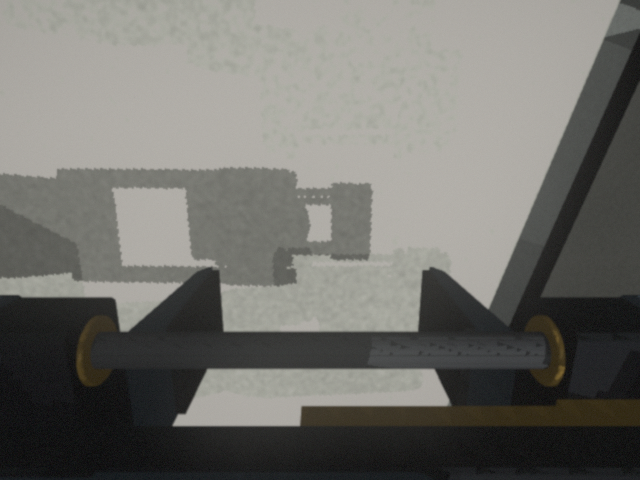

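```bash
cat > h.py <<'E'
import numpy as np,cv2
from workcell import telemetry, grab_frame
def ray(f,u,v):
    P=np.array(f["pose"]);fl=240/np.tan(np.radians(f["vertical_fov"]/2))
    d=P[:3,:3]@np.array([(u-f["cx"])/fl,(v-f["cy"])/fl,1.]);return P[:3,3],d
def plane(f,u,v,z):
    o,d=ray(f,u,v);return o+d*(z-o[2])/d[2]
def proj(f,p):
    P=np.array(f["pose"]);fl=240/np.tan(np.radians(f["vertical_fov"]/2))
    c=P[:3,:3].T@(np.array(p,float)-P[:3,3]);return c[0]/c[2]*fl+f["cx"],c[1]/c[2]*fl+f["cy"]
def crop(f,u0,v0,u1,v1,name,k):
    cv2.imwrite("pics/"+name,cv2.resize(f["color"][v0:v1,u0:u1],None,fx=k,fy=k,interpolation=cv2.INTER_CUBIC))
E
python3 - <<'E'
from h import *
f=grab_frame("top");crop(f,225,135,345,305,"top1.png",5) if 0 else crop(f,225,140,365,300,"top1.png",3.7)
g=grab_frame("scene");crop(g,280,170,420,340,"sc1.png",3.5)
E
```

```text
(no output)
```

View pics/top1.png

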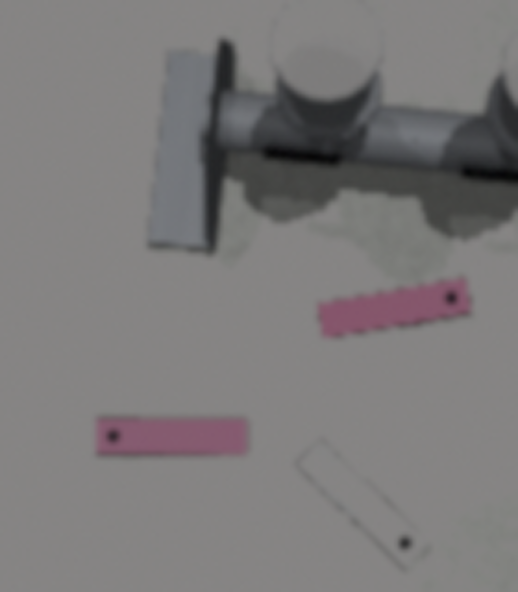

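View pics/sc1.png

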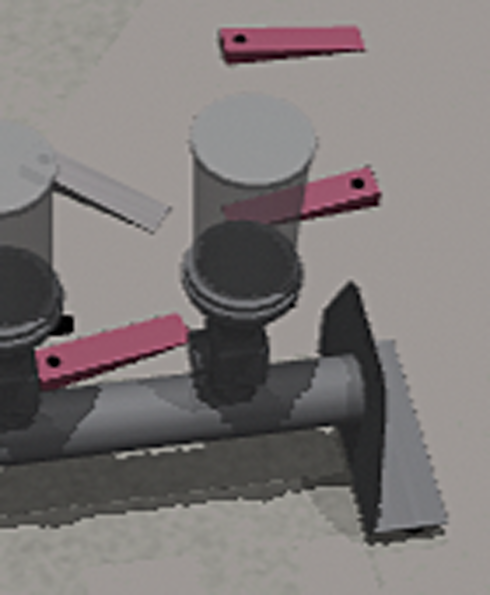

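```bash
python3 - <<'E'
from h import *
f=grab_frame("top");g=grab_frame("scene")
T=lambda u,v,z:plane(f,225+(u-1.5)/3.7,140+(v-1.5)/3.7,z).round(1)
S=lambda u,v,z:plane(g,280+(u-1.5)/3.5,170+(v-1.5)/3.5,z).round(1)
print("plate BL,FL",T(168,48,17),T(148,243,17),"FR(floor)",T(212,252,17))
print("scene plate FL,BL",S(391,341,17),S(445,522,17), S(369,541,17))
print("shim thin",T(297,462,1.5),T(322,440,1.5),"hole",T(405,543,12),"thick",T(408,569,6),T(432,546,6))
print("scene thin",S(155,232,1.5),S(171,209,1.5),S(155,232,0))
print(T(113,436,12),T(97,418,12),T(97,455,12),T(247,418,1.5),T(247,454,1.5))
bgr=f["color"].astype(int)
E
```

```text
plate BL,FL [740.   81.9  17. ] [608.8  92.2  17. ] FR(floor) [603.4  49.8  17. ]
scene plate FL,BL [612.1  88.6  17. ] [738.7  77.2  17. ] [740.6  32.4  17. ]
shim thin [466.1  -8.2   1.5] [481.  -24.6   1.5] hole [414.  -80.1  12. ] thick [396.9 -82.4   6. ] [412.2 -98.    6. ]
scene thin [483.7 -24.4   1.5] [467.1  -9.6   1.5] [482.4 -24.1  -0. ]
[481.1 113.   12. ] [492.8 123.9  12. ] [468.4 123.3  12. ] [494.8  25.5   1.5] [470.9  25.    1.5]
```

Emit:
drive_tool --moves '[{"claw":-1,"dx":1,"dy":-1,"dz":0,"yaw":0},{"claw":-1,"dx":1,"dy":-1,"dz":0,"yaw":0},{"claw":-1,"dx":1,"dy":-1,"dz":0,"yaw":0},{"claw":-1,"dx":1,"dy":-1,"dz":0,"yaw":0},{"claw":-1,"dx":1,"dy":-1,"dz":0,"yaw":0}]'

```text
time_s: 0.98
ee_pos: [225.8, -428.2, 213.2]
ee_rot: [-180.0, -0.0, 15.5]
force: [0.5, 0.3, -0.1]
gripper_width: 91.0
```

Emit:
drive_tool --moves '[{"claw":-1,"dx":1,"dy":-1,"dz":0,"yaw":0},{"claw":-1,"dx":1,"dy":-1,"dz":0,"yaw":0},{"claw":-1,"dx":1,"dy":-1,"dz":0,"yaw":0},{"claw":-1,"dx":1,"dy":-1,"dz":0,"yaw":0},{"claw":-1,"dx":1,"dy":-1,"dz":0,"yaw":0}]'

```text
time_s: 1.6
ee_pos: [297.4, -300.9, 213.7]
ee_rot: [179.9, -0.1, 15.5]
force: [0.4, -0.2, -0.3]
gripper_width: 91.3
```

Emit:
drive_tool --moves '[{"claw":-1,"dx":1,"dy":-1,"dz":0,"yaw":0},{"claw":-1,"dx":1,"dy":-1,"dz":0,"yaw":0},{"claw":-1,"dx":1,"dy":-1,"dz":0,"yaw":0},{"claw":-1,"dx":1,"dy":-1,"dz":0,"yaw":0},{"claw":-1,"dx":1,"dy":-1,"dz":0,"yaw":0}]'

```text
time_s: 2.22
ee_pos: [369.1, -173.6, 214.4]
ee_rot: [179.8, -0.1, 15.4]
force: [1.0, 0.4, 0.2]
gripper_width: 90.9
```

Emit:
drive_tool --moves '[{"claw":-0.3,"dx":0.5,"dy":-0.5,"dz":0,"yaw":-1},{"claw":-0.3,"dx":0,"dy":0,"dz":0,"yaw":-1},{"claw":-0.3,"dx":0,"dy":0,"dz":0,"yaw":-1},{"claw":-0.3,"dx":0,"dy":0,"dz":0,"yaw":-0.55}]'

```text
time_s: 2.72
ee_pos: [377.1, -158.8, 214.8]
ee_rot: [179.7, -0.1, 47.2]
force: [0.7, 0.4, -0.3]
gripper_width: 59.2
```

Emit:
drive_tool --moves '[{"claw":-0.3,"dx":0.9,"dy":-0.3,"dz":0.8},{"claw":-0.3,"dx":0.9,"dy":-0.3,"dz":0.8},{"claw":-0.3,"dx":0.9,"dy":-0.3,"dz":0.8},{"claw":-0.3,"dx":0.9,"dy":-0.3,"dz":0.8},{"claw":-0.3,"dx":0.7,"dy":-0.2,"dz":0.8}]'

```text
validation failed for argument at $.mo...
```

```bash
python3 - <<'E'
from h import *
f=grab_frame("wrist");cv2.imwrite("pics/w2.png",f["color"]);s=telemetry.state();print(s["ee_pos"],s["ee_rot"],s["gripper_width"])
E
```

```text
[ 377.05791112 -158.80714499  214.79353777] [ 1.79727241e+02 -7.49858069e-02  4.72707627e+01] 59.489418431328694
```

View pics/w2.png

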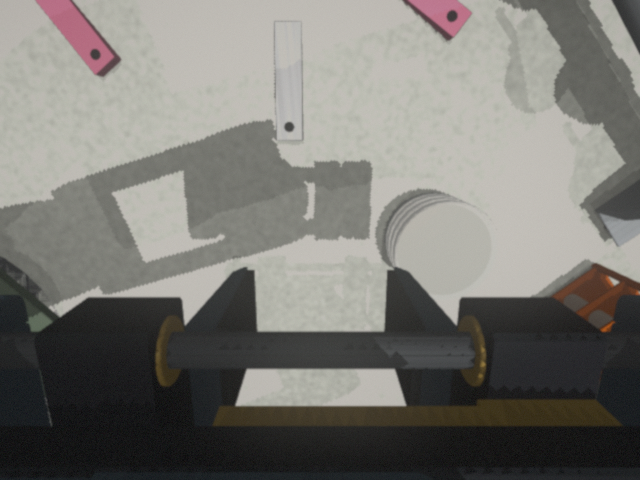

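```bash
python3 - <<'E'
from h import *
f=grab_frame("wrist")
p=lambda u,v,z:plane(f,u,v,z).round(1)
a=(p(274.5,20,1.5)+p(300,20,1.5))/2;b=(p(277,141,0)+p(302,141,0))/2
print(a,b,p(289,127,13),np.degrees(np.arctan2(*(a-b)[:2][::-1])),np.linalg.norm(a-b))
print("dish edges z62",p(387,243,62),p(490,243,62),p(440,195,62),p(440,293,62))
print("tool frame delta",(a+b)/2)
E
```

```text
[472.45 -15.5    1.5 ] [403.75 -89.5    0.  ] [412.6 -81.   13. ] 47.127036553139384 100.98485034895086
dish edges z62 [ 410.1 -206.7   62. ] [ 473.4 -265.4   62. ] [ 467.7 -205.1   62. ] [ 414.8 -272.3   62. ]
tool frame delta [438.1  -52.5    0.75]
```

Emit:
drive_tool --moves '[{"claw":-0.3,"dx":0.9,"dy":-0.3,"dz":0.8,"yaw":0},{"claw":-0.3,"dx":0.9,"dy":-0.3,"dz":0.8,"yaw":0},{"claw":-0.3,"dx":0.9,"dy":-0.3,"dz":0.8,"yaw":0},{"claw":-0.3,"dx":0.9,"dy":-0.3,"dz":0.8,"yaw":0},{"claw":-0.3,"dx":0.7,"dy":-0.2,"dz":0.8,"yaw":0}]'

```text
time_s: 3.45
ee_pos: [418.4, -76.4, 134.3]
ee_rot: [179.4, -0.2, 46.3]
force: [1.4, -0.0, -0.1]
gripper_width: 59.2
```

```bash
python3 - <<'E'
from h import *
f=grab_frame("wrist");cv2.imwrite("pics/w3.png",f["color"]);s=telemetry.state();print(s["ee_pos"],s["ee_rot"],s["gripper_width"])
E
```

```text
[417.66625935 -75.19055606 132.50383331] [ 1.79621959e+02 -1.48335188e-01  4.63112471e+01] 59.254253207783435
```

View pics/w3.png

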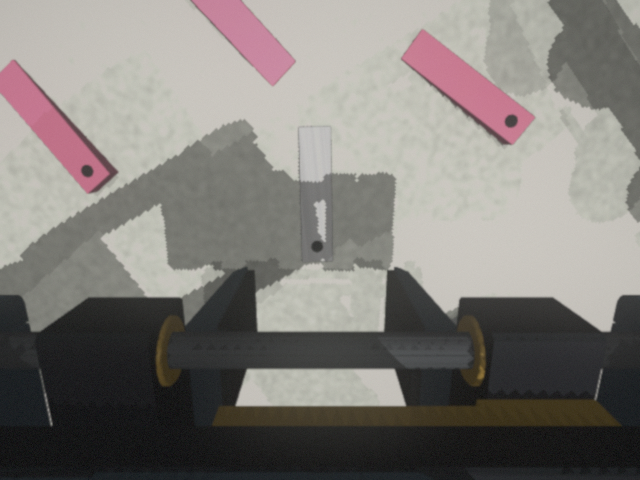

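Emit:
drive_tool --moves '[{"claw":-0.3,"dx":0,"dy":0,"dz":1,"yaw":0},{"claw":-0.3,"dx":0,"dy":0,"dz":1,"yaw":0},{"claw":-0.3,"dx":0,"dy":0,"dz":1,"yaw":0},{"claw":-0.3,"dx":0,"dy":0,"dz":1,"yaw":0},{"claw":-0.3,"dx":0,"dy":0,"dz":1,"yaw":0}]'

```text
time_s: 4.12
ee_pos: [420.8, -76.9, 32.5]
ee_rot: [179.3, -0.3, 46.0]
force: [0.2, 0.1, 0.1]
gripper_width: 59.3
```

```bash
python3 - <<'E'
from h import *
f=grab_frame("wrist");cv2.imwrite("pics/w4.png",f["color"]);s=telemetry.state();print(s["ee_pos"],s["ee_rot"],s["force"])
E
```

```text
[419.01771662 -76.62254868  30.49127309] [ 1.79537717e+02 -1.52565391e-01  4.59924359e+01] [-0.37254976  0.12501355 -1.34216154]
```

View pics/w4.png

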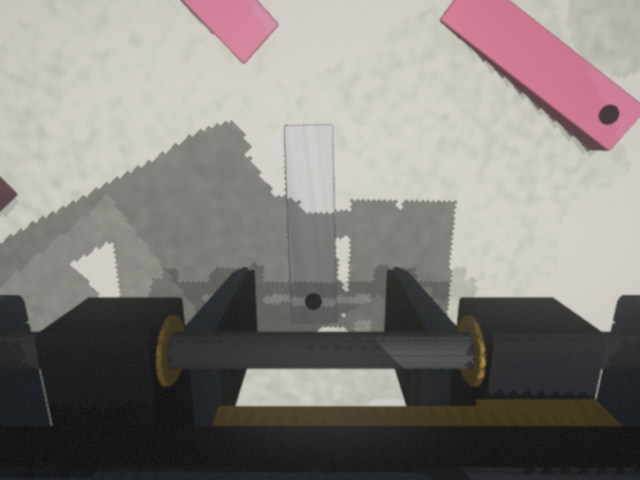

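Emit:
drive_tool --moves '[{"claw":-0.3,"dx":0,"dy":-0.1,"dz":0.8,"yaw":-0.12},{"claw":-0.3,"dx":0,"dy":0,"dz":0.45,"yaw":0},{"claw":-0.3,"dx":0,"dy":0,"dz":0.1,"yaw":0}]'

```text
time_s: 4.55
ee_pos: [418.8, -76.3, 4.0]
ee_rot: [179.4, -0.2, 46.9]
force: [-0.6, 0.6, 0.4]
gripper_width: 59.5
```

Emit:
drive_tool --grip_force 20 --moves '[{"claw":0.6,"dx":0,"dy":0,"dz":0.02,"yaw":0},{"claw":1,"dx":0,"dy":0,"dz":0,"yaw":0},{"claw":1,"dx":0,"dy":0,"dz":0,"yaw":0},{"claw":1,"dx":0,"dy":0,"dz":0,"yaw":0}]'

```text
time_s: 5.05
ee_pos: [420.1, -76.7, 5.0]
ee_rot: [179.3, -0.3, 46.8]
force: [0.2, -0.8, 0.4]
gripper_width: 24.0
```

Emit:
drive_tool --moves '[{"claw":1,"dx":0,"dy":0,"dz":-0.5,"yaw":0},{"claw":1,"dx":0,"dy":0,"dz":-1,"yaw":0},{"claw":1,"dx":0,"dy":0,"dz":-1,"yaw":0}]'

```text
time_s: 5.42
ee_pos: [418.4, -76.2, 56.4]
ee_rot: [179.5, -0.2, 46.8]
force: [0.5, 0.1, 0.4]
gripper_width: 23.6
```

```bash
python3 - <<'E'
from h import *
f=grab_frame("wrist");cv2.imwrite("pics/w5.png",f["color"]);s=telemetry.state();print(s["ee_pos"],s["ee_rot"],s["force"],s["gripper_width"])
E
```

```text
[420.07173614 -76.50119076  58.56088628] [179.21490735  -0.3259386   46.82743495] [0.86312044 0.11933288 1.04407315] 23.578781260993157
```

View pics/w5.png

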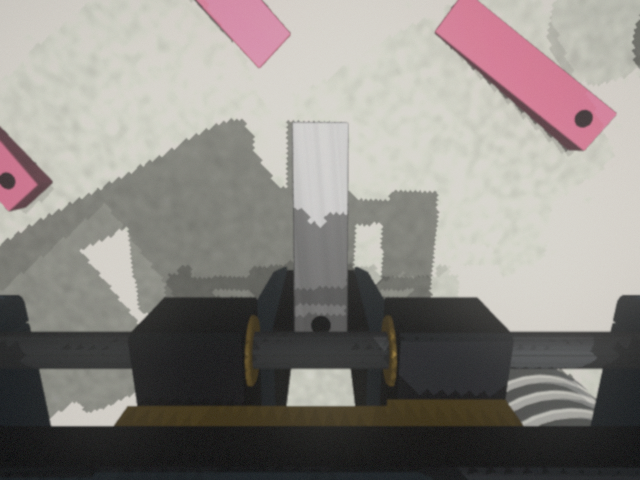

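Emit:
drive_tool --moves '[{"claw":1,"dx":0,"dy":-1,"dz":0,"yaw":1},{"claw":1,"dx":0,"dy":-1,"dz":0,"yaw":1},{"claw":1,"dx":0,"dy":-1,"dz":0,"yaw":1},{"claw":1,"dx":0,"dy":-1,"dz":0,"yaw":1},{"claw":1,"dx":0,"dy":-1,"dz":0,"yaw":1}]'

```text
time_s: 6.1
ee_pos: [372.7, 9.9, 59.2]
ee_rot: [179.6, -1.1, 2.3]
force: [-0.6, 0.6, -0.8]
gripper_width: 23.8
```

Emit:
drive_tool --moves '[{"claw":1,"dx":1,"dy":-0.6,"dz":0,"yaw":0.8},{"claw":1,"dx":1,"dy":-0.7,"dz":0,"yaw":0},{"claw":1,"dx":1,"dy":-0.7,"dz":0,"yaw":0},{"claw":1,"dx":1,"dy":-0.7,"dz":0,"yaw":0},{"claw":1,"dx":1,"dy":-0.7,"dz":0,"yaw":0}]'

```text
time_s: 6.72
ee_pos: [476.8, 74.6, 61.2]
ee_rot: [179.7, -1.1, -4.8]
force: [1.0, -0.2, -0.6]
gripper_width: 23.5
```

```bash
python3 - <<'E'
from h import *
f=grab_frame("wrist");cv2.imwrite("pics/w6.png",f["color"]);s=telemetry.state();print(s["ee_pos"],s["ee_rot"],s["force"],s["gripper_width"])
E
```

```text
[480.73679352  75.97366625  61.68535308] [179.84516656  -1.41637041  -4.79749408] [4.55451003 1.24546028 0.45919867] 23.537127680007533
```

View pics/w6.png

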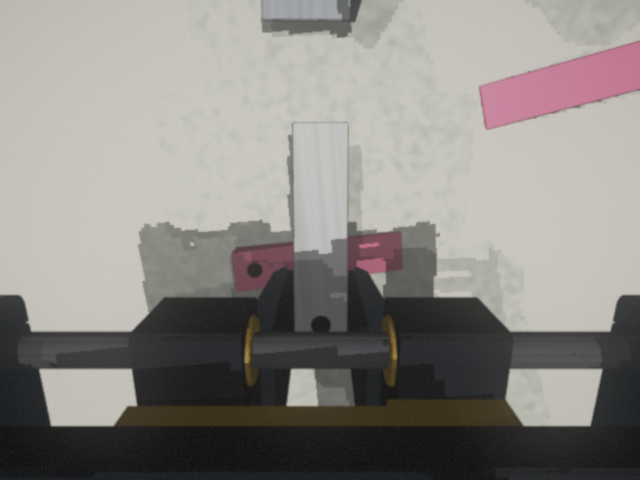

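```bash
python3 - <<'E'
from h import *
f=grab_frame("wrist");crop(f,240,0,370,60,"w6c.png",6)
print(plane(f,262,20,17),plane(f,348,20,17));print(f["pose"][:3,3])
s=telemetry.state();print(s["ee_pos"],s["ee_rot"])
E
```

```text
[612.77369195  93.15270008  17.        ] [609.24941976  51.1879996   17.        ]
[551.41324532  69.9963037  233.76365559]
[478.75811487  75.10675136  61.43355898] [179.78555768  -1.28513205  -4.75920349]
```

View pics/w6c.png

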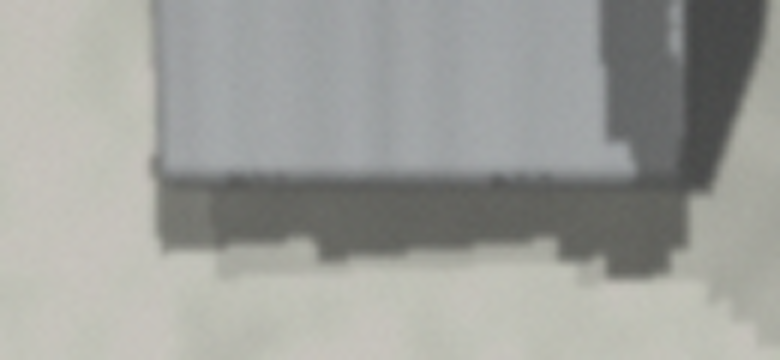

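```bash
python3 - <<'E'
from h import *
f=grab_frame("wrist")
a,b=plane(f,266.5,29.7,17),plane(f,354.5,31,17);print(a,b, np.degrees(np.arctan2(*(a-b)[:2]))); 
s=telemetry.state();print(s["ee_pos"],s["ee_rot"])
m=plane(f,266.5+88*16/46,30.2,17)
print(m)
E
```

```text
[606.07228752  90.5964339   17.        ] [601.91272675  47.56339131  17.        ] 5.521040660571161
[476.6428934   74.42290396  61.07500977] [179.73457199  -1.11595849  -4.76806461]
[604.60538343  75.64243615  17.        ]
```

Emit:
drive_tool --moves '[{"claw":1,"dx":1,"dy":-0.3,"dz":0.3,"yaw":0},{"claw":1,"dx":0.9,"dy":-0.2,"dz":0.5,"yaw":0},{"claw":1,"dx":0,"dy":0,"dz":0.5,"yaw":0}]'

```text
time_s: 7.25
ee_pos: [513.9, 80.0, 34.9]
ee_rot: [179.7, -1.0, -4.8]
force: [-0.3, 0.7, -0.9]
gripper_width: 23.9
```

```bash
python3 - <<'E'
from h import *
f=grab_frame("wrist");cv2.imwrite("pics/w7.png",f["color"]);s=telemetry.state();print(s["ee_pos"],s["ee_rot"],s["force"],s["gripper_width"])
E
```

```text
[511.80773631  79.65772245  33.41520715] [179.62453274  -0.7255799   -4.7933307 ] [-0.36934389 -0.23106791 -1.79606922] 23.936041619701218
```

View pics/w7.png

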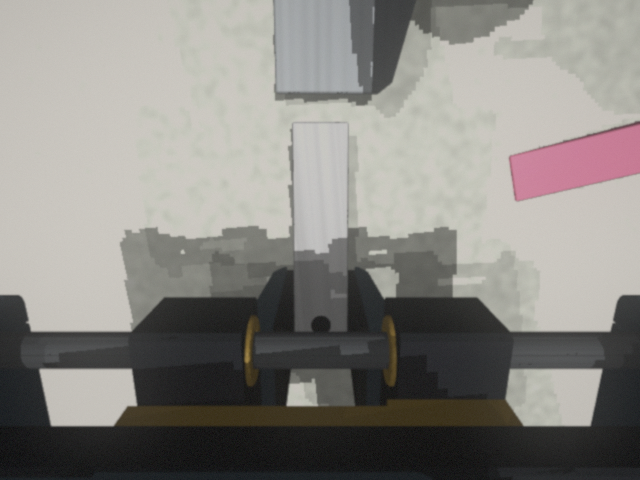

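Emit:
drive_tool --moves '[{"claw":1,"dx":0.35,"dy":-0.2,"dz":0.2,"yaw":0},{"claw":1,"dx":0,"dy":0,"dz":0.4,"yaw":0},{"claw":1,"dx":0,"dy":0,"dz":0.4,"yaw":0}]'

```text
time_s: 7.68
ee_pos: [518.0, 82.6, 12.1]
ee_rot: [179.6, -0.6, -4.8]
force: [-0.5, -1.1, -0.3]
gripper_width: 23.8
```

```bash
python3 - <<'E'
from h import *
f=grab_frame("wrist");cv2.imwrite("pics/w8.png",f["color"]);s=telemetry.state();print(s["ee_pos"],s["ee_rot"],s["force"],s["gripper_width"])
E
```

```text
[517.32510638  82.53467258  11.17538132] [179.57495701  -0.50820451  -4.81445894] [-0.80498718  0.17488537 -0.80274508] 23.75351043879994
```

View pics/w8.png

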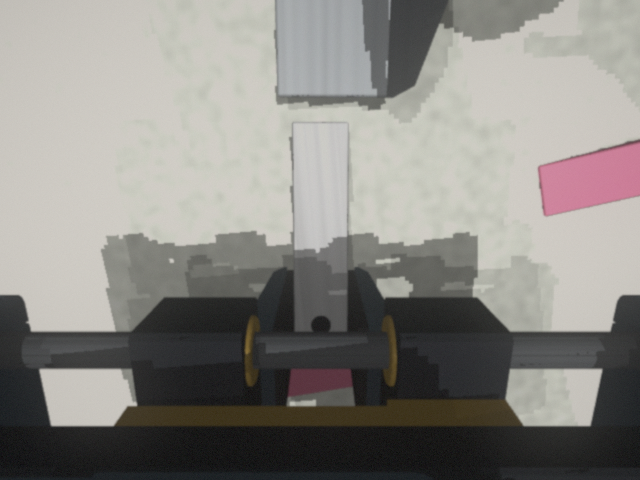

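Emit:
drive_tool --moves '[{"claw":1,"dx":0.05,"dy":-0.1,"dz":0.15,"yaw":0},{"claw":1,"dx":0,"dy":0,"dz":0.1,"yaw":0}]'

```text
time_s: 7.98
ee_pos: [518.4, 84.5, 5.8]
ee_rot: [179.6, -0.5, -4.8]
force: [-0.7, 0.2, -0.3]
gripper_width: 23.7
```

Emit:
drive_tool --moves '[{"claw":1,"dx":0.4,"dy":0,"dz":0.02,"yaw":0},{"claw":1,"dx":0.4,"dy":0,"dz":0.02,"yaw":0},{"claw":1,"dx":0.4,"dy":0,"dz":0,"yaw":0},{"claw":1,"dx":0.4,"dy":0,"dz":0,"yaw":0}]'

```text
time_s: 8.48
ee_pos: [553.0, 81.7, 5.7]
ee_rot: [179.6, -0.6, -4.8]
force: [0.3, -0.8, 0.2]
gripper_width: 23.8
```

```bash
python3 - <<'E'
from h import *
f=grab_frame("wrist");cv2.imwrite("pics/w9.png",f["color"]);s=telemetry.state();print(s["ee_pos"],s["ee_rot"],s["force"],s["gripper_width"])
E
```

```text
[554.51659416  81.71470266   5.87260858] [179.60856323  -0.71173012  -4.81001104] [ 1.41204118  0.2435005  -0.76290657] 24.05123174115071
```

View pics/w9.png

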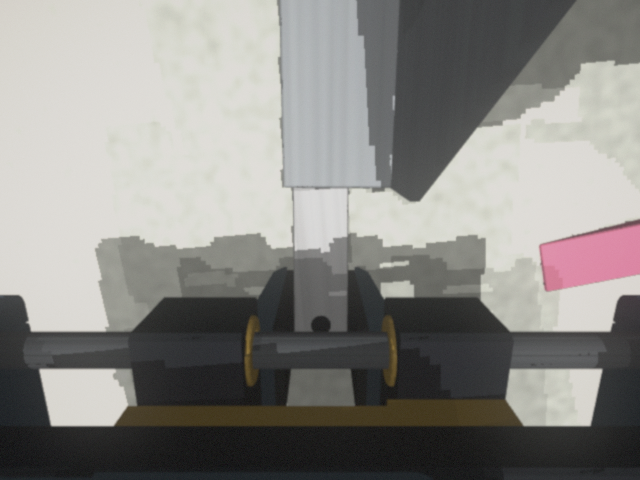

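```bash
python3 - <<'E'
from h import *
f=grab_frame("wrist")
for q in((283,187),(320,187),(393,187)):print(plane(f,*q,17).round(1))
s=telemetry.state();print(s["ee_pos"],s["ee_rot"])
E
```

```text
[610.2  91.7  17. ]
[609.   77.1  17. ]
[606.5  48.   17. ]
[553.55911513  81.75102785   5.74221749] [179.60064698  -0.64751836  -4.81193373]
```

Emit:
drive_tool --moves '[{"claw":0.1,"dx":0,"dy":0,"dz":0,"yaw":0},{"claw":0.1,"dx":0,"dy":0,"dz":0,"yaw":0},{"claw":0.1,"dx":0,"dy":0,"dz":0,"yaw":0},{"claw":0.1,"dx":0,"dy":0,"dz":-0.3,"yaw":0},{"claw":0.1,"dx":0,"dy":0,"dz":-1,"yaw":0}]'

```text
time_s: 9.2
ee_pos: [551.2, 81.8, 31.4]
ee_rot: [179.5, -0.4, -4.8]
force: [-0.0, -0.8, 0.3]
gripper_width: 41.0
```

```bash
python3 - <<'E'
from h import *
f=grab_frame("wrist");cv2.imwrite("pics/w10.png",f["color"]);s=telemetry.state();print(s["ee_pos"],s["ee_rot"],s["force"],s["gripper_width"])
E
```

```text
[553.4452531   82.11009144  34.43872882] [179.62161526  -0.73359745  -4.8021539 ] [0.39116128 0.50115472 1.43395501] 41.056389090538566
```

View pics/w10.png

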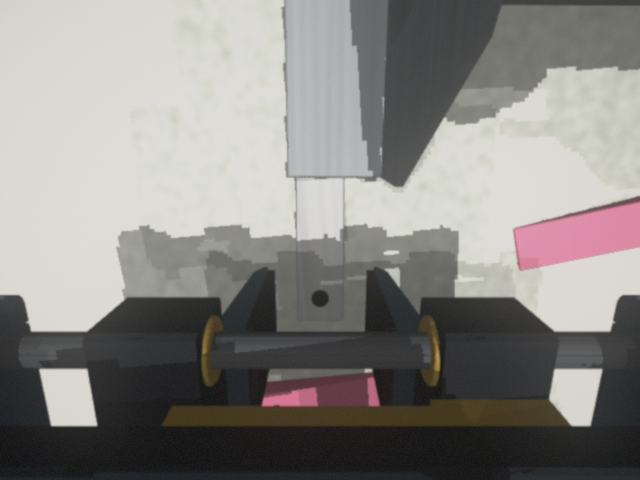

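```bash
python3 - <<'E'
from h import *
f=grab_frame("wrist");crop(f,240,280,400,410,"w11.png",5)
for u,v,z in((320,298,12.),(320,321,0),(265,383,10),(375,374,6)):print(plane(f,u,v,z).round(1))
E
```

```text
[547.   82.4  12. ]
[528.3  84.    0. ]
[498.4 117.2  10. ]
[496.1  55.6   6. ]
```

View pics/w11.png

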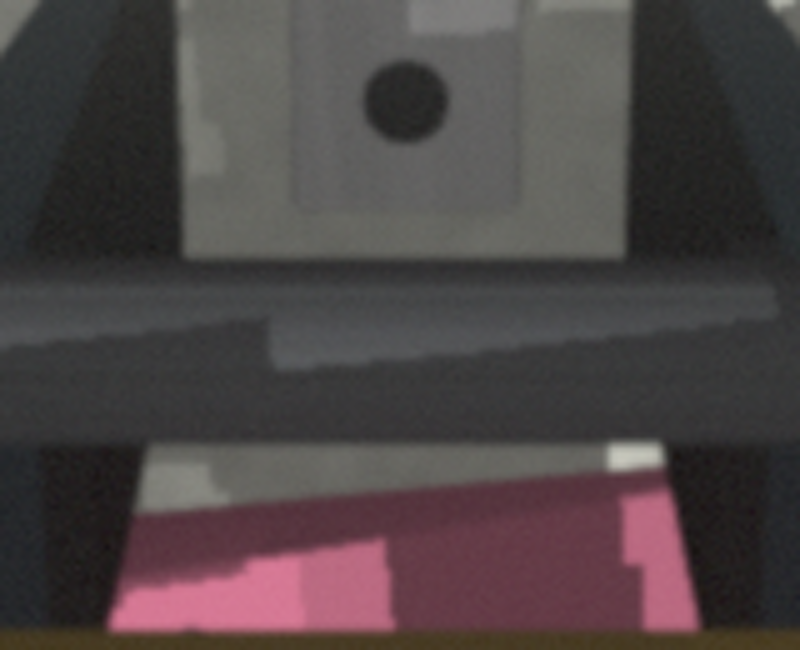

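Emit:
drive_tool --moves '[{"claw":1,"dx":-1,"dy":0,"dz":0,"yaw":0},{"claw":1,"dx":-0.9,"dy":0,"dz":0,"yaw":0},{"claw":1,"dx":0,"dy":0,"dz":0,"yaw":0},{"claw":1,"dx":0,"dy":0,"dz":0.2,"yaw":0}]'

```text
time_s: 9.8
ee_pos: [516.3, 85.4, 29.0]
ee_rot: [179.7, -1.0, -4.8]
force: [0.3, 0.4, -1.0]
gripper_width: 3.8
```

```bash
python3 - <<'E'
from h import *
f=grab_frame("wrist");cv2.imwrite("pics/w12.png",f["color"]);s=telemetry.state();print(s["ee_pos"],s["ee_rot"],s["force"],s["gripper_width"])
g=grab_frame("scene");crop(g,300,150,440,340,"sc12.png",3)
E
```

```text
[515.63774577  85.29874278  28.27606027] [179.64442482  -0.84822854  -4.81179937] [-1.04646257  0.26540622  0.67993075] 1.14360850065288
```

View pics/w12.png

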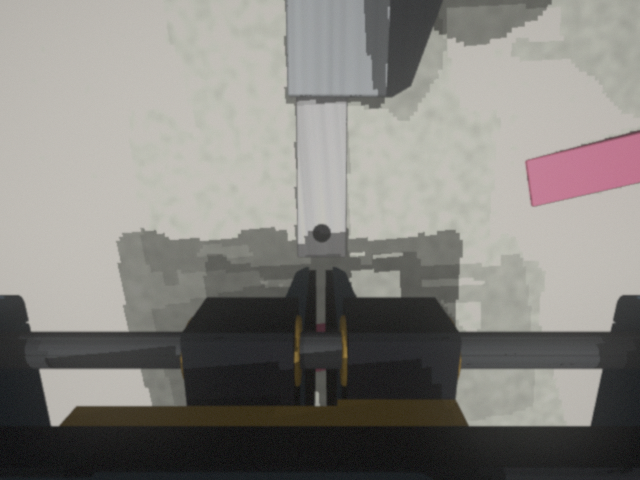

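View pics/sc12.png

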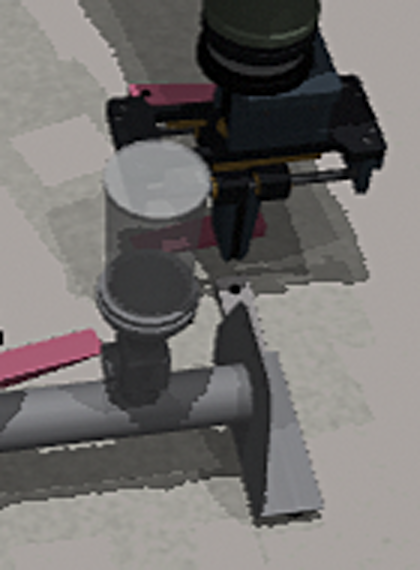

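```bash
python3 - <<'E'
from h import *
f=grab_frame("wrist")
s=telemetry.state();print(s["ee_pos"])
for u,v,z in((320,268,s["ee_pos"][2]),(322,256,13),(322,233,12.)):print(plane(f,u,v,z).round(1))
E
```

```text
[515.66278381  85.28643179  28.48613081]
[532.7  83.7  28.5]
[533.7  82.6  13. ]
[544.9  81.6  12. ]
```

Emit:
drive_tool --moves '[{"claw":1,"dx":-0.2,"dy":0,"dz":0.2,"yaw":0},{"claw":1,"dx":-0.05,"dy":0,"dz":0.4,"yaw":0},{"claw":1,"dx":0,"dy":0,"dz":0.3,"yaw":0},{"claw":1,"dx":0,"dy":0,"dz":0.05,"yaw":0}]'

```text
time_s: 10.45
ee_pos: [511.1, 85.5, 7.6]
ee_rot: [179.6, -0.8, -4.8]
force: [-0.3, 0.8, 0.2]
gripper_width: 0.7
```

```bash
python3 - <<'E'
from h import *
f=grab_frame("wrist");cv2.imwrite("pics/w13.png",f["color"]);s=telemetry.state();print(s["ee_pos"],s["ee_rot"],s["force"],s["gripper_width"])
E
```

```text
[511.15692119  85.4782103    7.65811499] [179.63675559  -0.82041287  -4.83217334] [-0.04146841 -0.13604707 -0.04275207] 0.2130848005533916
```

View pics/w13.png

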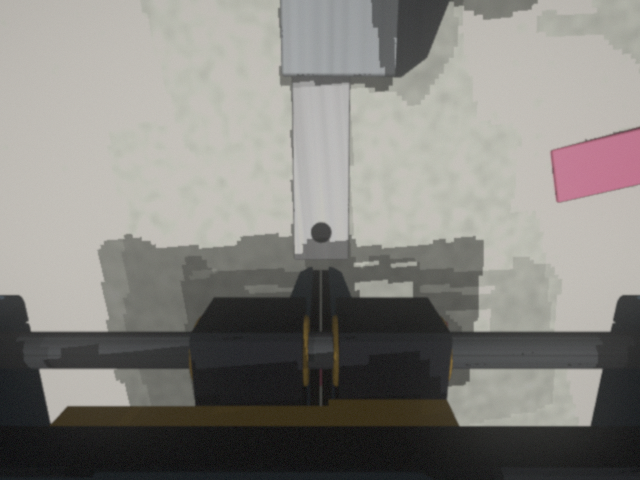

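Emit:
drive_tool --moves '[{"claw":1,"dx":0.15,"dy":0,"dz":0,"yaw":0},{"claw":1,"dx":0.15,"dy":0,"dz":0,"yaw":0},{"claw":1,"dx":0.15,"dy":0,"dz":0,"yaw":0},{"claw":1,"dx":0.15,"dy":0,"dz":0,"yaw":0}]'

```text
time_s: 11.0
ee_pos: [524.3, 84.5, 8.2]
ee_rot: [179.6, -0.9, -4.8]
force: [-0.4, 0.2, -1.0]
gripper_width: 0.3
```

Emit:
drive_tool --moves '[{"claw":1,"dx":0.1,"dy":0,"dz":0,"yaw":0},{"claw":1,"dx":0.1,"dy":0,"dz":0,"yaw":0}]'

```text
time_s: 11.25
ee_pos: [528.7, 84.1, 8.4]
ee_rot: [179.7, -0.9, -4.8]
force: [0.3, 0.1, 0.3]
gripper_width: 0.6
```

Emit:
drive_tool --moves '[{"claw":1,"dx":0.08,"dy":0,"dz":0,"yaw":0},{"claw":1,"dx":0.08,"dy":0,"dz":0.02,"yaw":0}]'

```text
time_s: 11.5
ee_pos: [532.0, 83.8, 8.0]
ee_rot: [179.6, -0.9, -4.8]
force: [-0.6, -0.2, 1.3]
gripper_width: 0.3
```

```bash
python3 - <<'E'
from h import *
f=grab_frame("wrist");cv2.imwrite("pics/w14.png",f["color"]);s=telemetry.state();print(s["ee_pos"],s["ee_rot"],s["force"],s["torque"])
E
```

```text
[532.24237894  83.80129132   7.99179952] [179.65274497  -0.88118968  -4.83830022] [-0.48337895  0.18354042  0.07635065] [0.03854021 0.07828035 0.02827349]
```

View pics/w14.png

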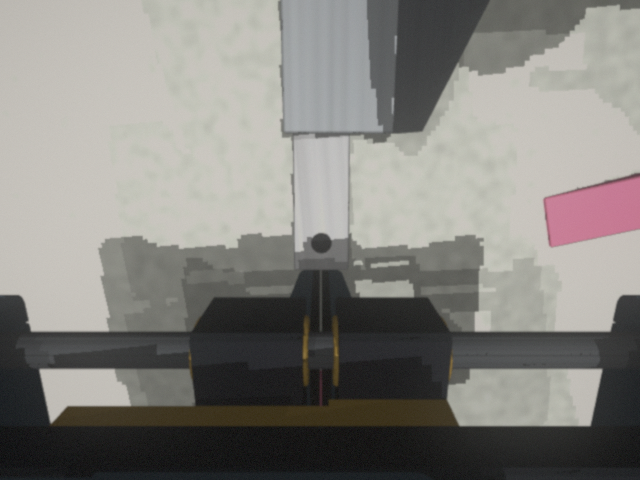

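Emit:
drive_tool --moves '[{"claw":1,"dx":0.08,"dy":0,"dz":0,"yaw":0}]'

```text
time_s: 11.68
ee_pos: [533.7, 83.7, 8.0]
ee_rot: [179.6, -0.9, -4.8]
force: [-0.6, 0.6, -0.2]
gripper_width: 0.7
```

Emit:
drive_tool --moves '[{"claw":1,"dx":0.08,"dy":0,"dz":0,"yaw":0}]'

```text
time_s: 11.8
ee_pos: [534.5, 83.5, 7.9]
ee_rot: [179.6, -0.7, -4.8]
force: [-3.5, -0.0, 3.0]
gripper_width: 0.8
```

Emit:
drive_tool --moves '[{"claw":1,"dx":0.08,"dy":0,"dz":0,"yaw":0}]'

```text
time_s: 11.92
ee_pos: [534.7, 83.4, 7.8]
ee_rot: [179.6, -0.6, -4.9]
force: [-4.2, 1.0, 4.5]
gripper_width: 0.7
```

Emit:
drive_tool --moves '[{"claw":1,"dx":0.1,"dy":0,"dz":0,"yaw":0}]'

```text
time_s: 12.05
ee_pos: [535.1, 83.2, 7.8]
ee_rot: [179.6, -0.4, -4.9]
force: [-6.3, 1.2, 5.3]
gripper_width: 0.2
```

Emit:
drive_tool --moves '[{"claw":1,"dx":0.12,"dy":0,"dz":0,"yaw":0}]'

```text
time_s: 12.18
ee_pos: [535.3, 83.1, 7.7]
ee_rot: [179.6, -0.1, -4.9]
force: [-7.9, 1.3, 6.3]
gripper_width: 0.1
```

Emit:
drive_tool --moves '[{"claw":1,"dx":0.15,"dy":0,"dz":-0.03,"yaw":0}]'

```text
time_s: 12.3
ee_pos: [535.7, 82.9, 7.9]
ee_rot: [179.5, 0.2, -4.9]
force: [-5.4, 1.6, 2.2]
gripper_width: 0.2
```

Emit:
drive_tool --moves '[{"claw":1,"dx":0.17,"dy":-0.01,"dz":0,"yaw":0}]'

```text
time_s: 12.42
ee_pos: [535.8, 82.8, 7.5]
ee_rot: [179.5, 0.6, -4.9]
force: [-9.0, 2.2, 9.6]
gripper_width: 0.5
```

Emit:
drive_tool --moves '[{"claw":1,"dx":0.17,"dy":-0.01,"dz":0,"yaw":0}]'

```text
time_s: 12.55
ee_pos: [535.7, 82.8, 7.3]
ee_rot: [179.4, 1.1, -4.9]
force: [-9.3, 1.1, 6.5]
gripper_width: 0.4
```

Emit:
drive_tool --moves '[{"claw":1,"dx":-0.1,"dy":0,"dz":-0.05,"yaw":0},{"claw":1,"dx":-0.3,"dy":0,"dz":-0.1,"yaw":0},{"claw":1,"dx":-0.3,"dy":0,"dz":-0.1,"yaw":0}]'

```text
time_s: 12.92
ee_pos: [523.7, 84.1, 12.9]
ee_rot: [179.5, 0.8, -4.9]
force: [0.4, 0.3, 0.0]
gripper_width: 0.5
```

```bash
python3 - <<'E'
from h import *
f=grab_frame("wrist");cv2.imwrite("pics/w15.png",f["color"]);s=telemetry.state();print(s["ee_pos"],s["ee_rot"],s["force"],s["torque"])
for p in((320,187),):pass
E
```

```text
[522.78501332  84.08686125  13.0600007 ] [179.45826604   0.83421913  -4.91873739] [-0.91130454  0.6912298   0.08391609] [ 0.00873928  0.054629   -0.0405628 ]
```

View pics/w15.png

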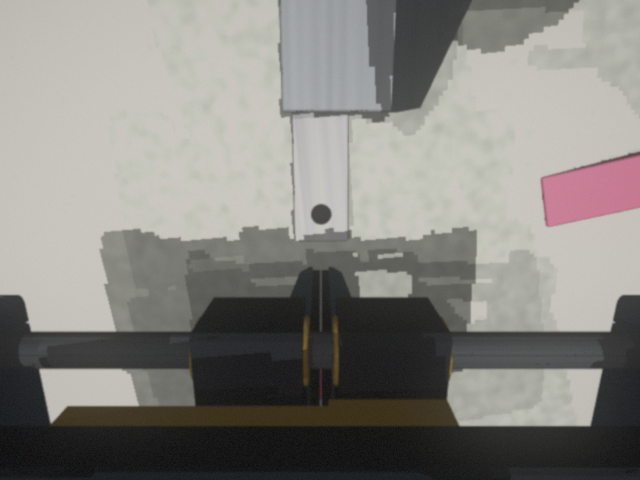

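Emit:
drive_tool --moves '[{"claw":1,"dx":0.2,"dy":0,"dz":0.2,"yaw":0},{"claw":1,"dx":0.2,"dy":0,"dz":0.1,"yaw":0},{"claw":1,"dx":0.15,"dy":0,"dz":0,"yaw":0}]'

```text
time_s: 13.35
ee_pos: [534.9, 83.1, 6.7]
ee_rot: [179.5, 0.7, -4.9]
force: [0.6, -1.0, 0.1]
gripper_width: 0.5
```

Emit:
drive_tool --moves '[{"claw":1,"dx":0.12,"dy":0,"dz":0,"yaw":0}]'

```text
time_s: 13.48
ee_pos: [535.7, 82.9, 6.4]
ee_rot: [179.5, 1.0, -4.9]
force: [-7.3, 2.5, 5.4]
gripper_width: 0.5
```

Emit:
drive_tool --moves '[{"claw":1,"dx":0.22,"dy":0,"dz":0,"yaw":0}]'

```text
time_s: 13.6
ee_pos: [535.7, 82.7, 6.0]
ee_rot: [179.4, 1.6, -5.0]
force: [-11.7, 2.3, 9.6]
gripper_width: 0.6
```

Emit:
drive_tool --moves '[{"claw":1,"dx":-0.1,"dy":0,"dz":-0.05,"yaw":0},{"claw":1,"dx":-0.3,"dy":0,"dz":-0.2,"yaw":0},{"claw":1,"dx":-0.3,"dy":0,"dz":-1,"yaw":0},{"claw":1,"dx":0,"dy":0,"dz":-1,"yaw":0},{"claw":1,"dx":0,"dy":0,"dz":-1,"yaw":0}]'

```text
time_s: 14.22
ee_pos: [523.0, 84.3, 72.3]
ee_rot: [179.4, 1.6, -5.0]
force: [0.0, -0.1, -0.0]
gripper_width: 0.4
```

```bash
python3 - <<'E'
from h import *
f=grab_frame("wrist");cv2.imwrite("pics/w16.png",f["color"]);s=telemetry.state();print(s["ee_pos"],s["ee_rot"],s["force"],s["qpos"].round(1))
g=grab_frame("top");cv2.imwrite("pics/top16.png",g["color"]);print(plane(g,313,152,286),plane(g,437,166,286))
E
```

```text
[524.89840357  84.54482676  74.91651445] [179.44411644   1.26325958  -4.97185513] [ 1.38132164 -0.00991007  0.51794414] [  8.1  22.5 105.5  -0.3  53.4 103.2]
[672.65122266 -28.54663056 286.        ] [ 648.29625531 -263.80727528  286.        ]
```

View pics/w16.png

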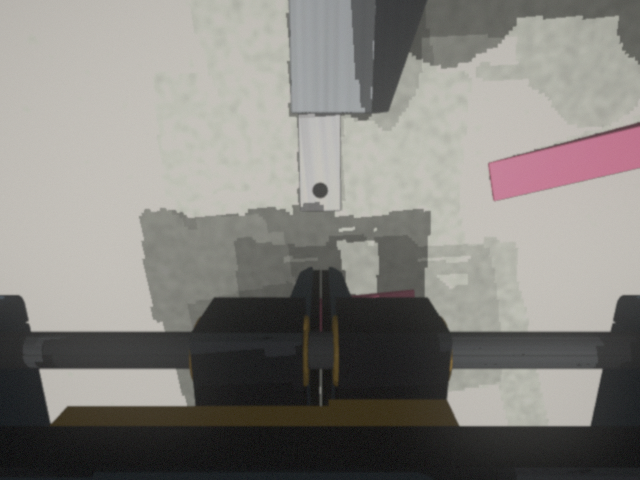

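View pics/top16.png

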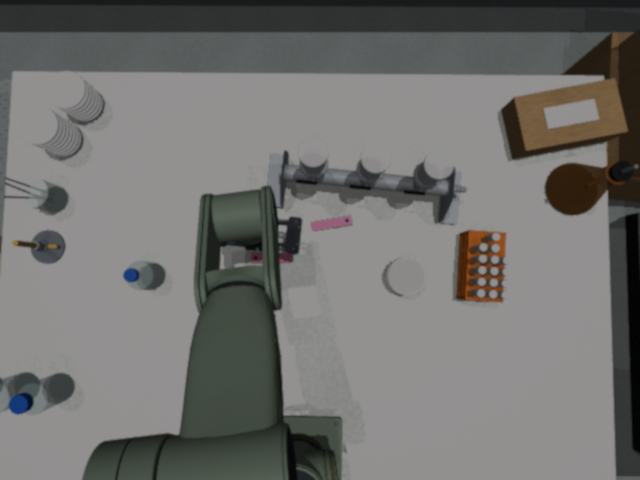

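Emit:
drive_tool --moves '[{"claw":1,"dx":0,"dy":0,"dz":0,"yaw":-1},{"claw":1,"dx":0,"dy":0,"dz":0,"yaw":-1},{"claw":1,"dx":0,"dy":0,"dz":0,"yaw":-1},{"claw":1,"dx":0,"dy":0,"dz":0,"yaw":-1},{"claw":1,"dx":0,"dy":0,"dz":0,"yaw":-1}]'

```text
time_s: 14.95
ee_pos: [523.6, 84.1, 70.7]
ee_rot: [-179.5, 1.4, 39.4]
force: [0.1, -0.3, 0.1]
gripper_width: 0.2
```

Emit:
drive_tool --moves '[{"claw":1,"dx":0,"dy":0,"dz":0,"yaw":-1},{"claw":1,"dx":0,"dy":0,"dz":0,"yaw":-1},{"claw":1,"dx":0,"dy":0,"dz":0,"yaw":-1},{"claw":1,"dx":0,"dy":0,"dz":0,"yaw":-1},{"claw":1,"dx":0,"dy":0,"dz":0,"yaw":-1}]'

```text
time_s: 15.58
ee_pos: [521.8, 83.5, 66.6]
ee_rot: [-178.5, 0.7, 83.9]
force: [0.2, -0.6, 0.5]
gripper_width: 0.4
```

Emit:
drive_tool --moves '[{"claw":1,"dx":0,"dy":0,"dz":0,"yaw":-1},{"claw":1,"dx":0,"dy":0,"dz":0,"yaw":-1},{"claw":1,"dx":0,"dy":0,"dz":0,"yaw":-1},{"claw":1,"dx":0,"dy":0,"dz":0,"yaw":-1},{"claw":1,"dx":0,"dy":0,"dz":0,"yaw":-1}]'

```text
time_s: 16.2
ee_pos: [519.9, 83.0, 62.4]
ee_rot: [-178.3, -0.6, 128.3]
force: [0.3, 0.5, 0.9]
gripper_width: 0.4
```

Emit:
drive_tool --moves '[{"claw":1,"dx":0,"dy":0,"dz":-0.3,"yaw":-0.45},{"claw":1,"dx":-0.8,"dy":0.9,"dz":0,"yaw":0},{"claw":1,"dx":-0.8,"dy":0.9,"dz":0,"yaw":0},{"claw":1,"dx":-0.8,"dy":0.9,"dz":0,"yaw":0},{"claw":1,"dx":-0.7,"dy":0.7,"dz":0,"yaw":0}]'

```text
time_s: 16.82
ee_pos: [611.3, 82.6, 61.1]
ee_rot: [-178.1, -0.9, 132.4]
force: [-0.1, -0.0, -0.4]
gripper_width: 0.4
```

```bash
python3 - <<'E'
from h import *
f=grab_frame("wrist");cv2.imwrite("pics/w17.png",f["color"]);s=telemetry.state();print(s["ee_pos"],s["ee_rot"],s["force"],s["qpos"].round(1))
g=grab_frame("scene");crop(g,300,130,460,340,"sc17.png",2.8)
E
```

```text
[614.12626563  82.44238295  60.91536086] [-178.20755985   -0.74108398  132.35718339] [ 3.25547307 -0.07306273  0.07619289] [  6.8  30.4  93.7  -0.5  57.8 -35.3]
```

View pics/w17.png

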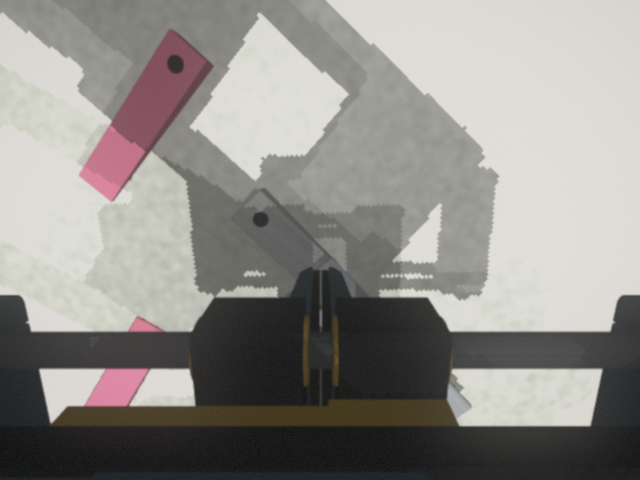

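View pics/sc17.png

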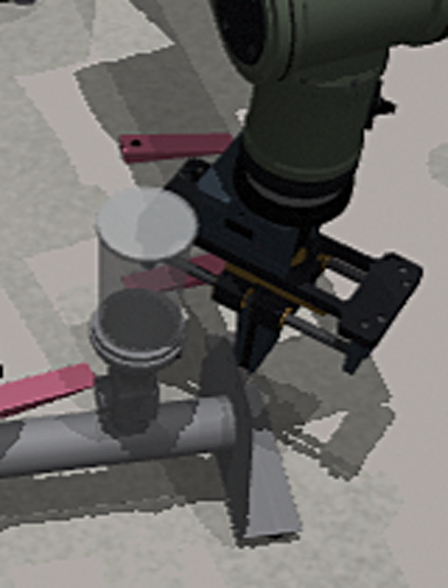

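Emit:
drive_tool --moves '[{"claw":1,"dx":0,"dy":0,"dz":0.6,"yaw":0},{"claw":1,"dx":0,"dy":0,"dz":0.6,"yaw":0},{"claw":1,"dx":0,"dy":0,"dz":0.4,"yaw":0},{"claw":1,"dx":0,"dy":0,"dz":0.2,"yaw":0}]'

```text
time_s: 17.42
ee_pos: [607.0, 81.9, 21.1]
ee_rot: [-177.9, -1.0, 132.4]
force: [-0.9, -0.4, 0.7]
gripper_width: 0.6
```

```bash
python3 - <<'E'
from h import *
from scipy.spatial.transform import Rotation as R
s=telemetry.state();print(s["ee_pos"],s["force"]);print(R.from_euler('xyz',s["ee_rot"],degrees=True).as_matrix().round(3))
E
```

```text
[606.99871457  81.89167794  21.11318314] [-0.91875768 -0.42209238  0.73025171]
[[-0.674  0.738 -0.039]
 [ 0.739  0.674 -0.012]
 [ 0.017 -0.037 -0.999]]
```

Emit:
drive_tool --moves '[{"claw":1,"dx":0.1,"dy":0.35,"dz":0,"yaw":0},{"claw":1,"dx":0,"dy":0.03,"dz":0.1,"yaw":0}]'

```text
time_s: 17.68
ee_pos: [611.5, 89.0, 18.8]
ee_rot: [-177.9, -1.0, 132.4]
force: [-0.8, 0.2, 0.2]
gripper_width: 0.6
```

Emit:
drive_tool --moves '[{"claw":1,"dx":0,"dy":0,"dz":0.1,"yaw":0}]'

```text
time_s: 17.8
ee_pos: [611.6, 89.0, 17.4]
ee_rot: [-177.9, -1.0, 132.4]
force: [-4.1, -1.5, 10.2]
gripper_width: 0.6
```

Emit:
drive_tool --moves '[{"claw":1,"dx":0,"dy":0.02,"dz":0.08,"yaw":0}]'

```text
time_s: 17.92
ee_pos: [611.6, 89.1, 17.3]
ee_rot: [-177.9, -1.0, 132.4]
force: [-4.3, -0.9, 12.9]
gripper_width: 0.4
```

Emit:
drive_tool --moves '[{"claw":1,"dx":0,"dy":0,"dz":0.05,"yaw":0},{"claw":1,"dx":0,"dy":0,"dz":0.05,"yaw":0},{"claw":1,"dx":0,"dy":0,"dz":0.05,"yaw":0}]'

```text
time_s: 18.3
ee_pos: [611.5, 89.0, 17.4]
ee_rot: [-177.9, -0.9, 132.4]
force: [-2.3, 0.1, 6.7]
gripper_width: 0.4
```

```bash
python3 - <<'E'
from h import *
s=telemetry.state();print(s["ee_pos"],s["force"])
g=grab_frame("scene");crop(g,300,130,460,340,"sc18.png",2.8)
E
```

```text
[611.53674554  89.03530797  17.41536242] [-2.250004    0.05997621  6.70833588]
```

View pics/sc18.png

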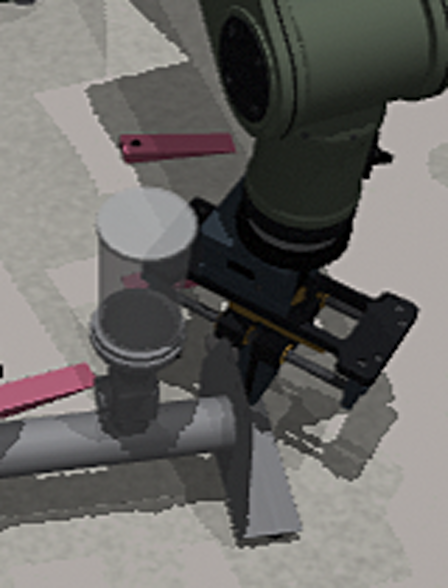

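Emit:
drive_tool --moves '[{"claw":1,"dx":0,"dy":0,"dz":-0.3,"yaw":0},{"claw":1,"dx":0.3,"dy":0,"dz":-1,"yaw":0},{"claw":1,"dx":0.8,"dy":-0.5,"dz":-1,"yaw":0},{"claw":1,"dx":0.8,"dy":-0.5,"dz":-1,"yaw":0},{"claw":1,"dx":0.8,"dy":-0.8,"dz":-1,"yaw":0}]'

```text
time_s: 18.98
ee_pos: [551.7, 106.0, 106.6]
ee_rot: [-177.9, -0.9, 132.3]
force: [1.0, 0.1, 0.4]
gripper_width: 0.2
```

Emit:
drive_tool --moves '[{"claw":1,"dx":0.5,"dy":-1,"dz":-1,"yaw":0},{"claw":1,"dx":0.5,"dy":-1,"dz":-0.5,"yaw":0},{"claw":1,"dx":0.5,"dy":-1,"dz":0,"yaw":0},{"claw":1,"dx":0,"dy":0,"dz":0,"yaw":0},{"claw":1,"dx":0,"dy":0,"dz":0,"yaw":0}]'

```text
time_s: 19.6
ee_pos: [488.3, 88.4, 143.1]
ee_rot: [-178.3, -0.6, 132.4]
force: [0.4, 0.6, 0.2]
gripper_width: 0.6
```

```bash
python3 - <<'E'
from h import *
s=telemetry.state();print(s["ee_pos"],s["force"])
g=grab_frame("scene");crop(g,300,170,440,340,"sc19.png",3.5);cv2.imwrite("pics/sc19f.png",g["color"])
f=grab_frame("top");cv2.imwrite("pics/top19.png",f["color"])
w=grab_frame("wrist");cv2.imwrite("pics/w19.png",w["color"])
import cv2
a=cv2.cvtColor(cv2.imread("pics/scene0.png"),6).astype(int);b=cv2.cvtColor(g["color"],6).astype(int)
E
```

```text
[488.25558761  88.44449964 143.12494952] [0.39981554 0.63992978 0.24757265]
```

View pics/sc19.png

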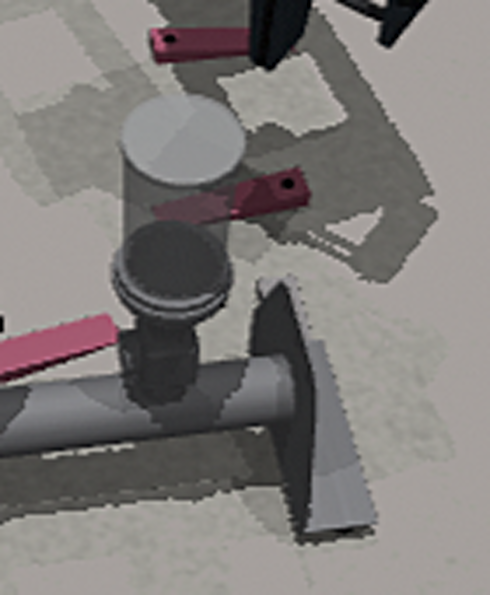

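View pics/w19.png

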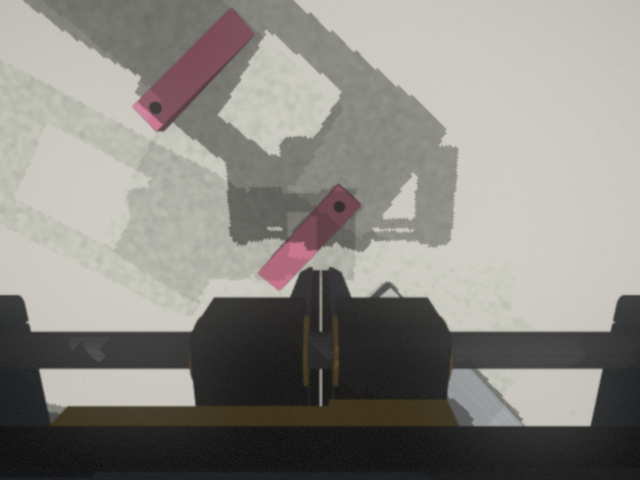

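View pics/sc19f.png

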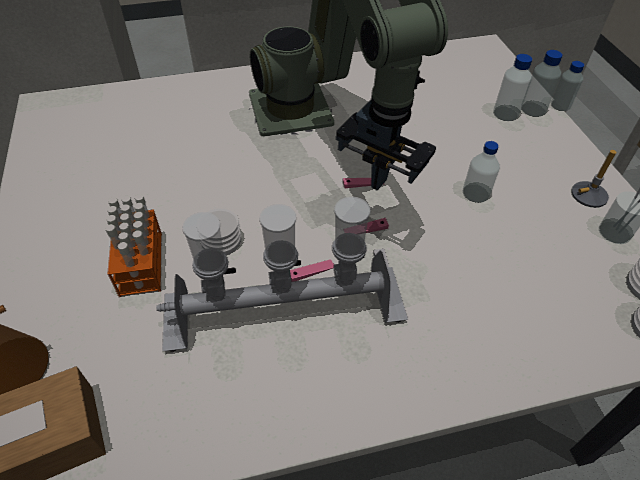

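```bash
python3 -c "
from workcell import job
print(job.job_done())"
```

```text
the job is handed in; nothing more can be done
None
```

The job is handed in, and as far as my checks go every step went through. I had no direct reading of the shim-on-foot force, so I infer from the tap resistance that it stays above 2 N.

- **Placing:** I laid the shim flat from the front. Its thin edge was about 20 mm past the worn foot's rim and centred to about 2 mm, and then I let go.
- **Tapping:** The shim slid in freely for about 18 mm, then resistance rose sharply. I tapped to about 9 N, backed off, and tapped again to about 12 N. On the second tap the shim had not sprung back and moved less than 1 mm.
- **Pressing:** I pressed on the base plate about 18 mm from the point above the foot, towards its front left corner. I pressed there because I estimated the gripper body would hit the end plate directly above. The press reached 10 to 13 N, and the last reading before lifting off was 6.7 N. The tool height stayed at 17.3 to 17.4 mm, so the corner did not give.
- **Last pictures:** The manifold's corner is at the same pixel as at the start. The bottle, dishes and rack look unmoved, and the arm is clear of everything. The shim sits mostly out of sight in them, so I did not measure it again after the press.

The run took about 20 s of the 72 s allowed. One move call was refused for missing fields and I sent it again. The tool tilted by 1 to 2 degrees along the way, with no visible effect.

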